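Close the battery case with its tongued cover

ROBOT

A 6-joint arm with a two-finger parallel gripper is mounted at the origin on a cart in front of the work surface, level with it; the furniture and walls round the work are solid. World frame = base frame: x ahead of the robot, y to its left, z up, the work surface at z = 0. Lengths are in mm, angles in rad, forces in N, time in s.
With the tool pointing down it reaches from about 300 to 775 mm from the base axis. Payload 14.6 kg.
Tool frame: the origin (TCP) lies between the finger pads; the fingertips stand 25 mm ahead of it and the grasp point (between the pads) lies 6 mm ahead of it; z points along the fingers, y is the line along which they close (so a half turn about z gives the same grasp; the last joint's range is limited). The gripper opens to 94 mm and grips with 3 to 60 N. Pads are 16 mm wide; open, the fingers measure 119 mm over their backs; the gripper's body (75 mm by 177 mm) begins 78 mm behind the grasp point.
Start: joints at [-1.412, 0.3, 1.521, -0, 1.321, -0.067], TCP at [123.131, -536.03, 230.446] pointing down, gripper open.
Joint ranges: [-3.03, 3.03], [-0.79, 2.21], [0.23, 2.52], [-1.04, 4.18], [0, 3.07], [-2.55, 2.55]. Speed limits (rad/s): [2.22, 2.22, 2.57, 3.14, 3.14, 3.14].

INTERFACE

Orientations are given as [roll, pitch, yaw] about the fixed x, y, z axes, in that order (R = Rz(yaw) Ry(pitch) Rx(roll)).
In Python, from cell import manip gives the robot as it stands. The module is installed in compiled form; this text tells all that it offers.
- The arm moves only by the tool step_arm, never from a script. Its argument "series" is one flat list of numbers, 5 for each row, row after row: the shift along the world's x, y, z in mm, then the turn about the world's z in rad, then the closure, from 0 (fully open) to 1 (shut). In form: [dx, dy, dz, spin, jaw, dx, dy, dz, spin, jaw, ...]. A call has 1 to 20 rows; each row shifts and turns the commanded pose from where the row before left it; what a row does not reach is not made up. A row lasts 1/8 s, in which the tool goes at most 62.5 mm and 10.7 degrees, less where a joint would pass 70% of its speed; a pose out of reach is approached as far as the arm can. A call is refused whole if a number of a shift passes 62.5 or a number of a turn 0.188, either way. A call with a gripper value outside its range is refused whole. The fingers move at their own pace and stop on an object; "squeeze" is the grip in N (left out, the last holds). Time passes only in rows, so rows that do not move let the fingers close. It gives the time, the measured TCP pose, the force, the opening and the grip force at its end, in the units of the state.
- manip.read_state(): the state, without advancing time (a new reading comes with each control period).
- manip.camera(name): name is "side" or "top" or "wrist"; returns (picture, depth): 480x640x3 uint8, blue, green, red; 480x640 float32, mm along the optical axis (not along the pixel's ray), 0 where there is no reading.
- manip.camera_info(name): a dict with "fovy" (degrees; the focal length in pixels is half the picture's height over the tangent of half this angle, whatever the lens; pixels are square), "cx", "cy" (the principal point, pixels), "eye" and "orientation" of the camera in the world. Camera axes: x right, y down, z forward; pixel columns grow to the right and rows downward; lengths in mm; the calibration is good to about 2 mm. The wrist camera is an equidistant fisheye: a pixel r from the principal point sees the ray r / f radians off the axis. A picture is of the moment at which its call begins: read the wrist's pose just before it. camera_info takes no time and is no camera call; for the wrist camera it gives the pose at the moment of the call.
- manip.sign_off(): hands the job in; it is judged then, once.
The state is a dict: "clock": time; "joints": joint angles; "qd": joint speeds; "effort": joint torques, N m; "eef_pos": TCP position; "eef_rot": TCP orientation; "wrist_force": force on the tool from outside, world axes, zero at the start; "moment": the same for the moment, N m; "finger_gap": finger opening in mm; "finger_force": force on a finger pad.
Only numpy, scipy, OpenCV 4.12 (cv2) and the standard library are available. Lean on these libraries where they do the work, as an engineer would, in place of code of your own. Each camera call takes 0.05 s, during which the arm holds its last target. There are 200 camera calls.

TASK

Put the cover on the open battery case that lies on the bench with its cells showing. Of the two loose panels take the one with a narrow tongue on one end: holding it clearly tilted, tongue end low, hook the tongue under the lip at the end of the case farther from the robot, then swing the other end down until the cover sits level and fully home, and let go. Leave the plain rectangular panel where it lies.

Things in the scene. Friction and masses are not known exactly. Their poses are not given: they have to be found in the camera images.
- case: Grey open battery case, fixed, 142 x 98 x 41 mm, four cells lying in it. Origin on the bench under the seated cover's origin. x points roughly to the robot; the -x end, away from the robot, has the keeper lip. Opening x -53 (lip edge) to +51 mm, y -38 to +38; other walls 36 mm high, sloped outward at the top. Side ledges, x -30 to +51, carry the cover's underside at z 26. Floor at z 10 mm.
- lip_edge (a point): Middle of the free lower edge of the case's keeper lip: x -53, y 0, z 36 mm in the case's frame (its axes are the case's). The lip is 5 mm thick and spans the case's width; the pocket under it is 58 mm wide and ends at a wall 20 mm behind this edge, at x -73 mm.
- cover: Loose grey panel with a tongue, 5 mm thick, 0.06 to 0.13 kg, flat, handle up. Origin on the underside below the handle's middle. Plate x -45 to +45 mm, 64 wide; tongue 40 wide, flush below, x -45 to -67. Handle: upright rib along x, 50 long, 12 thick, top at z 39 mm. Seated: origin 26 mm above the case's origin, play 6 mm in x and y, x axes parallel (tongue under the lip).
- tongue_tip (a point): Middle of the lower edge of the tongue's end: x -67 mm, z 0 in the cover's frame. From here to the cover's other end it is 112 mm, more than the 104 mm opening, so the cover goes in only at a tilt; at 15 to 25 degrees the tongue slides freely under the lip.
- blank: Plain loose panel, a bystander: same grey and same handle rib as the cover, but a plain rectangle 100 x 64 x 5 mm without a tongue (x -55 to +45 mm from its origin on the underside below the handle's middle). Not to be moved.

How it is judged:
By the outcome, as a careful person would: the job done as asked, in the order asked, and still so for the second after the job is handed in, with the robot touching nothing.
It also fails if it takes over 40 s, if anything falls off the work surface, if the arm or the gripper's body presses on something with over 40 N, if the wrist force passes 120 N, or if a joint passes its speed limit or range.

## Working session

There is one attempt and no reset: what is moved stays moved. The work goes in short steps, Python scripts to look and compute and a tool call to move; the robot and the scene stay as the last step left them, time stands still between calls to the robot, and variables do not carry over. Pictures are saved under pics/ and viewed, at most 10 in all, crops included, and the job is handed in when it is done.

Besides the shell and the picture viewer there is one more tool, called after "Emit:" as a command line: name --argument value ..., lists and objects as JSON in quotes. step_arm: Moves the arm, as the interface text tells. Its arguments: {"type":"object","properties":{"series":{"type":"array"},"squeeze":{"type":"number"}},"required":["series"]}

```bash
mkdir -p pics
cat > h.py <<'E'
import numpy as np,cv2
from cell import manip
from scipy.spatial.transform import Rotation as R
def info(n):
    i=manip.camera_info(n); f=240/np.tan(np.radians(i['fovy'])/2); return i,f
def rot(o):
    o=np.array(o,float)
    return o if o.shape==(3,3) else R.from_euler('xyz',o).as_matrix()
def cloud(n,d):
    i,f=info(n); v,u=np.mgrid[0:480,0:640]
    x=(u-i['cx'])/f; y=(v-i['cy'])/f
    if n=='wrist':
        r=np.hypot(x,y); k=np.where(r>1e-9,np.tan(r)/np.maximum(r,1e-9),1); x=x*k;y=y*k
    P=np.stack([x*d,y*d,d],-1)
    return P@rot(i['orientation']).T+np.array(i['eye'])
E
python3 - <<'E'
from h import *
for n in ('top','side'):
    p,d=manip.camera(n); cv2.imwrite(f'pics/{n}0.png',p); np.save(f'{n}0.npy',d); print(n,manip.camera_info(n))
print(manip.read_state())
E
```

```text
top {'fovy': 53.028119479927305, 'cx': 314.58131701839284, 'cy': 242.30897571991272, 'eye': array([ 452.84443429, -127.25608001,  923.71622218]), 'orientation': array([-3.05318769e+00, -1.67272453e-03, -1.57782051e+00])}
side {'fovy': 45.54885843024244, 'cx': 322.5478323074485, 'cy': 242.67921223836115, 'eye': array([ 503.25204088, -538.94828272,  785.16664649]), 'orientation': array([-2.62848603e+00, -2.55877691e-03, -5.32913242e-02])}
{'clock': 0.1, 'joints': array([-1.41158773e+00,  3.00394489e-01,  1.52149785e+00,  3.99883513e-07,
        1.32069457e+00, -6.65828102e-02]), 'qd': array([ 0.00127739, -0.0017305 ,  0.00048078,  0.000483  ,  0.00040218,
        0.00239222]), 'effort': array([ 1.94204833e-03, -5.32638359e+01, -3.53283656e+01,  7.09301513e-02,
        2.34563492e-02, -6.66594178e-05]), 'eef_pos': array([ 123.10733097, -535.83944081,  229.96354666]), 'eef_rot': array([-3.14060062e+00, -6.65380575e-05,  2.25791277e-01]), 'wrist_force': array([-0.2852174 , -0.56410952, -0.21070701]), 'moment': array([ 0.01394135,  0.00733373, -0.00837545]), 'finger_force': 0.0, 'finger_gap': 93.98219889182472}
```

View pics/top0.png

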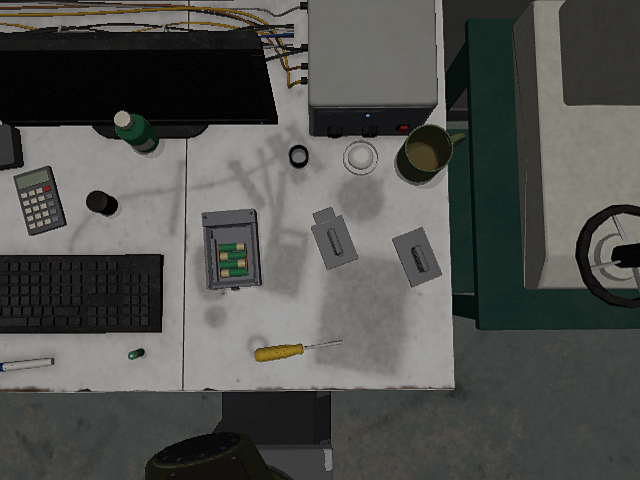

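View pics/side0.png

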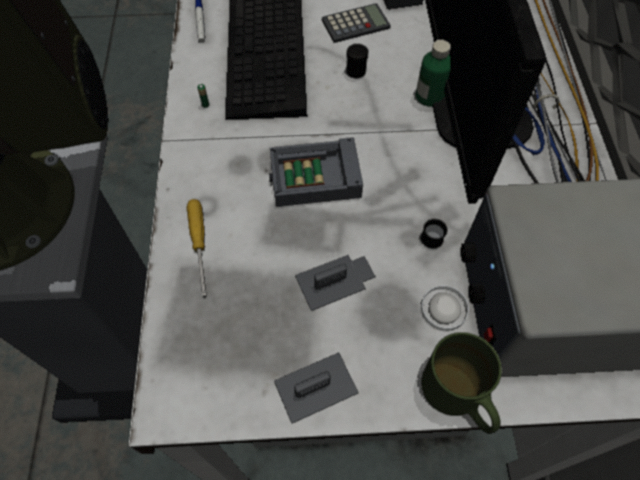

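Run:
```python
from h import *
p=cv2.imread('pics/top0.png'); d=np.load('top0.npy'); C=cloud('top',d); np.save('top0c.npy',C)
c=p[195:295,190:450]; cv2.imwrite('pics/crop.png',cv2.resize(c,None,fx=3,fy=3,interpolation=cv2.INTER_CUBIC))
z=C[...,2]
print('bench z',np.median(z[300:330,380:420]))
for nm,(r0,r1,c0,c1) in {'case':(203,295,195,268),'cover':(203,275,305,362),'blank':(222,292,385,448)}.items():
    Q=C[r0:r1,c0:c1].reshape(-1,3)
    for lo,hi in ((2.5,12),(25,50)):
        m=(Q[:,2]>lo)&(Q[:,2]<hi)
        S=Q[m]; 
        if len(S)<5: continue
        (cx,cy),(w,h),a=cv2.minAreaRect(S[:,:2].astype(np.float32)); print(nm,lo,hi,len(S),np.round([cx,cy,w,h,a],1),'medz',np.median(S[:,2]))
```

```text
bench z 1.7486935703683457
case 2.5 12 1875 [524.3  31.5 175.9 139.4   0. ] medz 6.507014381056365
case 25 50 2076 [521.2  26.6 142.4  98.5   4.3] medz 35.24875688294753
cover 2.5 12 2118 [ 542.  -165.1  108.4  137.3   89.6] medz 4.088836246818175
cover 25 50 196 [ 534.4 -166.6   49.8   13.5   21.2] medz 37.61162320478036
blank 2.5 12 2105 [ 506.2 -323.7  119.7  134.3   88.7] medz 3.925296039268801
blank 25 50 211 [ 500.5 -326.2   49.2   13.9   23. ] medz 36.917076854784796
```

View pics/crop.png

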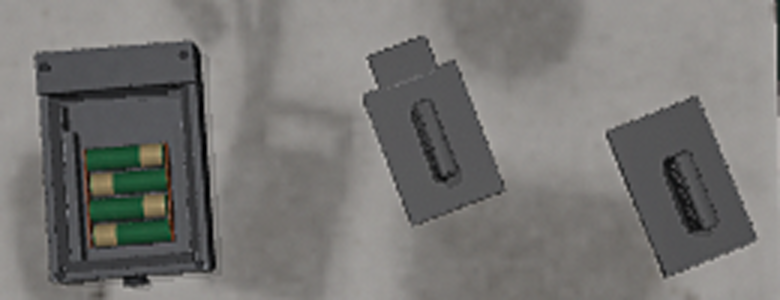

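Run:
```python
from h import *
C=np.load('top0c.npy')
Q=C[203:295,195:268].reshape(-1,3)
print(np.histogram(Q[:,2],bins=[0,3,8,12,15,20,25,28,31,33,35,36,37,38,39,40,41,42,43,45]))
def rr(S): 
    (cx,cy),(w,h),a=cv2.minAreaRect(S[:,:2].astype(np.float32)); return np.round([cx,cy,w,h,a],1)
m=(Q[:,2]>38.8)&(Q[:,2]<44); print('lip',m.sum(),rr(Q[m]),np.median(Q[m][:,2]))
a=np.radians(4.3); e=np.array([np.cos(a),np.sin(a)]); n=np.array([-e[1],e[0]])
# profile along case axis through middle and lateral
c=np.array([521.2,26.6]); s=(Q[:,:2]-c)@e; t=(Q[:,:2]-c)@n
for lo in range(-80,80,2):
    k=(s>=lo)&(s<lo+2)&(abs(t)<30); print(lo,np.round(np.median(Q[k,2]),0) if k.any() else '',end='; ')
print()
for lo in range(-60,60,2):
    k=(t>=lo)&(t<lo+2)&(abs(s)<25); print(lo,np.round(np.median(Q[k,2]),0) if k.any() else '',end='; ')
Q=C[203:275,305:362].reshape(-1,3)
# plate of cover at z≈5 (+~1): shape in px
S=Q[(Q[:,2]>4.2+0.0)&(Q[:,2]<10)]
a=np.radians(21.3); e=np.array([np.cos(a),np.sin(a)]); n=np.array([-e[1],e[0]]); c=np.array([534.4,-166.6])
print('\nbench near cover',np.median(Q[Q[:,2]<3.5][:,2]),'h',np.histogram(Q[:,2],bins=np.arange(-2,12)))
```

```text
(array([1541,  852,  748,   73,  233,  849,  321,  183,  182,  309,  158,
        119,  107,  105,  162,  182,  140,   75,   32]), array([ 0,  3,  8, 12, 15, 20, 25, 28, 31, 33, 35, 36, 37, 38, 39, 40, 41,
       42, 43, 45]))
lip 607 [522.8  26.9 138.5  97.4   4.2] 40.69178703358739
-80 2.0; -78 2.0; -76 3.0; -74 3.0; -72 22.0; -70 35.0; -68 36.0; -66 35.0; -64 33.0; -62 30.0; -60 28.0; -58 10.0; -56 9.0; -54 9.0; -52 12.0; -50 22.0; -48 22.0; -46 23.0; -44 23.0; -42 23.0; -40 21.0; -38 19.0; -36 15.0; -34 21.0; -32 22.0; -30 23.0; -28 23.0; -26 23.0; -24 21.0; -22 18.0; -20 11.0; -18 22.0; -16 23.0; -14 24.0; -12 23.0; -10 23.0; -8 23.0; -6 19.0; -4 11.0; -2 20.0; 0 23.0; 2 23.0; 4 24.0; 6 23.0; 8 21.0; 10 20.0; 12 10.0; 14 10.0; 16 10.0; 18 10.0; 20 10.0; 22 9.0; 24 9.0; 26 9.0; 28 10.0; 30 9.0; 32 9.0; 34 9.0; 36 9.0; 38 9.0; 40 9.0; 42 9.0; 44 11.0; 46 38.0; 48 39.0; 50 41.0; 52 40.0; 54 40.0; 56 40.0; 58 41.0; 60 40.0; 62 40.0; 64 40.0; 66 41.0; 68 40.0; 70 39.0; 72 ; 74 ; 76 3.0; 78 2.0; 
-60 2.0; -58 2.0; -56 2.0; -54 2.0; -52 2.0; -50 18.0; -48 35.0; -46 35.0; -44 34.0; -42 32.0; -40 30.0; -38 26.0; -36 25.0; -34 26.0; -32 25.0; -30 10.0; -28 9.0; -26 17.0; -24 20.0; -22 21.0; -20 21.0; -18 21.0; -16 21.0; -14 22.0; -12 20.0; -10 20.0; -8 20.0; -6 20.0; -4 21.0; -2 20.0; 0 21.0; 2 19.0; 4 21.0; 6 21.0; 8 21.0; 10 20.0; 12 21.0; 14 20.0; 16 21.0; 18 20.0; 20 21.0; 22 22.0; 24 18.0; 26 10.0; 28 10.0; 30 17.0; 32 25.0; 34 25.0; 36 25.0; 38 29.0; 40 31.0; 42 34.0; 44 36.0; 46 35.0; 48 35.0; 50 ; 52 ; 54 ; 56 3.0; 58 2.0; 
bench near cover 1.8042568553622687 h (array([ 79, 192, 430, 659, 740, 648, 572, 322, 152,  61,  10,   0,   1]), array([-2, -1,  0,  1,  2,  3,  4,  5,  6,  7,  8,  9, 10, 11]))
```

Emit:
step_arm --series '[36, 33, -9, 0.013, 0.4, 36, 33, -9, 0.013, 0.4, 36, 33, -9, 0.013, 0.4, 36, 33, -9, 0.013, 0.4, 36, 33, -9, 0.013, 0.4, 36, 33, -9, 0.013, 0.4, 36, 33, -9, 0.013, 0.4, 36, 33, -9, 0.013, 0.4, 36, 33, -9, 0.013, 0.4, 36, 33, -9, 0.013, 0.4, 38, 34, -10, 0.013, 0.4, 0, 0, 0, 0, 0.4, 0, 0, 0, 0, 0.4]' --squeeze 3

```text
clock: 1.72
eef_pos: [520.7, -172.3, 130.2]
eef_rot: [-3.141, 0.001, 0.369]
wrist_force: [0.6, -0.3, 0.1]
finger_gap: 56.3
finger_force: 0.0
```

Run:
```python
from h import *
s=manip.read_state(); print({k:np.round(s[k],3) for k in ('clock','eef_pos','eef_rot','finger_gap')})
p,d=manip.camera('wrist'); cv2.imwrite('pics/w1.png',p); C=cloud('wrist',d)
i,f=info('wrist'); print(i)
m=(C[...,2]>33)&(C[...,2]<45)&(np.hypot(C[...,0]-534,C[...,1]+167)<45)
S=C[m]; print(m.sum(),cv2.minAreaRect(S[:,:2].astype(np.float32)),np.median(S[:,2]))
m=(C[...,2]<45)&(np.hypot(C[...,0]-534,C[...,1]+167)<70); print(np.histogram(C[m][:,2],bins=range(-4,46,3)))
```

```text
{'clock': np.float64(1.725), 'eef_pos': array([ 520.711, -172.251,  130.23 ]), 'eef_rot': array([-3.141e+00,  1.000e-03,  3.690e-01]), 'finger_gap': np.float64(56.264)}
{'fovy': 65.70646984690485, 'cx': 322.4325735127104, 'cy': 239.7850424342356, 'eye': array([ 583.02029201, -148.13987903,  284.72623626]), 'orientation': array([ 2.90571947e+00, -2.10155470e-04, -1.20253844e+00])}
1346 ((535.1685180664062, -167.44854736328125), (49.14079666137695, 13.113142013549805), 20.809654235839844) 38.856085587428026
(array([    0,  1312, 15167,  6289,     9,     5,     4,     9,     7,
          10,     7,     5,    55,   261,  1031,     3]), array([-4, -1,  2,  5,  8, 11, 14, 17, 20, 23, 26, 29, 32, 35, 38, 41, 44]))
```

View pics/w1.png

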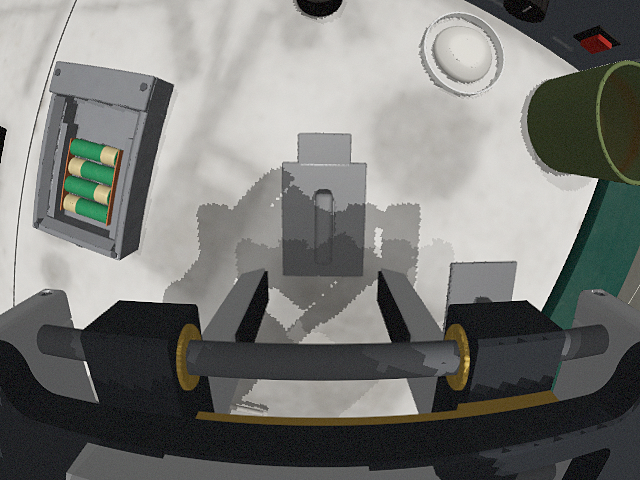

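Emit:
step_arm --series '[0, 0, -30, 0, 0.4, 0, 0, -30, 0, 0.4, 0, 0, -20, 0, 0.4, 0, 0, -12, 0, 0.4, 0, 0, 0, 0, 0.4, 0, 0, 0, 0, 1, 0, 0, 0, 0, 1, 0, 0, 0, 0, 1, 0, 0, 0, 0, 1, 0, 0, 0, 0, 1, 0, 0, 0, 0, 1]' --squeeze 4

```text
clock: 3.15
eef_pos: [521.2, -172.0, 38.5]
eef_rot: [3.142, -0.0, 0.369]
wrist_force: [-0.5, 0.2, 1.3]
finger_gap: 12.0
finger_force: 4.0
```

Emit:
step_arm --series '[1.5, 0.6, 5, 0, 1, 1.5, 0.6, 5, 0, 1, 1.5, 0.6, 5, 0, 1, 1.5, 0.6, 5, 0, 1, 1.5, 0.6, 5, 0, 1, 0, 0, 0, 0, 1, 0, 0, 0, 0, 1]' --squeeze 4

```text
clock: 4.03
eef_pos: [528.5, -169.0, 63.3]
eef_rot: [-3.141, 0.0, 0.369]
wrist_force: [-0.7, -0.1, -0.9]
finger_gap: 12.4
finger_force: 4.0
```

```bash
cat >> h.py <<'E'
def cover(n,fn,c0,yaw,r=75):
    """plate pitch along u (tongue direction) from the depth; returns pts in (u,v,z) about c0"""
    p,d=manip.camera(n); cv2.imwrite(f'pics/{fn}.png',p); C=cloud(n,d)
    e=np.array([np.cos(yaw),np.sin(yaw)]); q=C[...,:2]-np.array(c0)
    return p,np.stack([q@e,q@np.array([-e[1],e[0]]),C[...,2]],-1)
E
python3 - <<'E'
from h import *
s=manip.read_state(); t=s['eef_pos']; print(t)
for n in ('wrist','side'):
    p,U=cover(n,'l_'+n,t[:2],s['eef_rot'][2])
    for side in (12,):
        for lo in range(-60,100,6):
            m=(U[...,0]>=lo)&(U[...,0]<lo+6)&(abs(U[...,1])>14)&(abs(U[...,1])<19)&(U[...,2]<120)
            print(lo+3,np.round(np.percentile(U[m][:,2],[20,50,80]),0) if m.sum()>3 else '-',end=' ')
    print()
cv2.imwrite('pics/ls.png',cv2.resize(cv2.imread('pics/l_side.png')[200:380,230:430],None,fx=3,fy=3))
E
```

```text
[ 528.5192796  -168.99834426   63.30230557]
-57 - -51 - -45 - -39 - -33 - -27 - -21 - -15 - -9 - -3 - 3 [29. 30. 30.] 9 [30. 63. 78.] 15 [29. 30. 30.] 21 [29. 30. 30.] 27 [29. 30. 30.] 33 [29. 30. 30.] 39 [29. 30. 30.] 45 [29. 30. 30.] 51 [29. 30. 30.] 57 [29. 30. 30.] 63 [29. 30. 30.] 69 [29. 30. 30.] 75 [29. 30. 30.] 81 [28. 29. 30.] 87 [2. 2. 3.] 93 [2. 3. 3.] 99 [2. 2. 3.] 
-57 [2. 3. 3.] -51 [1. 3. 3.] -45 [1. 3. 4.] -39 [2. 3. 3.] -33 [2. 3. 4.] -27 [ 3. 28. 30.] -21 [29. 30. 31.] -15 [28. 30. 31.] -9 [29. 30. 98.] -3 - 3 [103. 105. 105.] 9 [ 95. 101. 106.] 15 - 21 - 27 - 33 - 39 - 45 - 51 [30. 31. 31.] 57 - 63 - 69 [29. 31. 31.] 75 [29. 30. 30.] 81 [28. 29. 31.] 87 [2. 2. 2.] 93 [2. 3. 4.] 99 [2. 3. 4.]
```

View pics/ls.png

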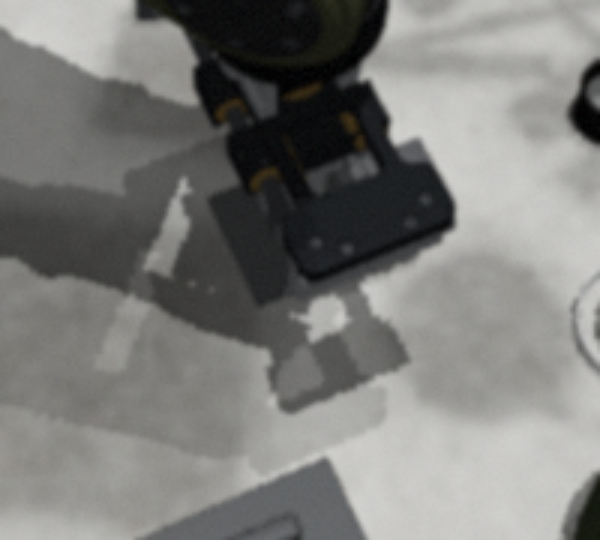

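Emit:
step_arm --series '[0, 0, 0, 0, 1, 0, 0, 4, 0, 1, 0, 0, -4, 0, 1, 0, 0, 4, 0, 1, 0, 0, -4, 0, 1, 0, 0, 0, 0, 1]' --squeeze 3

```text
clock: 4.88
eef_pos: [528.4, -169.0, 63.1]
eef_rot: [-3.141, 0.0, 0.369]
wrist_force: [-0.1, -0.3, -0.7]
finger_gap: 12.0
finger_force: 3.0
```

```bash
cat >> h.py <<'E'
def tilt(n='wrist',fn='t'):
    s=manip.read_state(); t=s['eef_pos']
    p,U=cover(n,fn,t[:2],s['eef_rot'][2])
    # plate strips both sides of handle, tongue side of the fingers
    m=(U[...,0]>14)&(U[...,0]<60)&(abs(U[...,1])>12)&(abs(U[...,1])<28)&(U[...,2]<t[2]-8)
    P=U[m]; k=np.ones(len(P),bool)
    for _ in range(8):
        A=np.c_[P[k],]; c=np.linalg.lstsq(np.c_[A[:,:2],np.ones(len(A))],A[:,2],rcond=None)[0]
        r=P[:,2]-np.c_[P[:,:2],np.ones(len(P))]@c; k=abs(r)<max(2,1.5*np.median(abs(r)))
    print('tcp',t.round(1),'tilt',np.degrees(np.arctan(-c[0])).round(1),'roll',np.degrees(np.arctan(c[1])).round(1),'top z at u=0',c[2].round(1),'n',k.sum())
    # tongue tip extent
    th=np.arctan(-c[0]); m=(abs(U[...,1])<16)&(abs(U[...,2]-(U[...,:2]@c[:2]+c[2]))<2.5)&(U[...,0]>10)
    print('plate/tongue max u',np.percentile(U[m][:,0],[50,95,99]).round(1),'lateral span',np.percentile(U[m][:,1],[1,99]).round(1)); return U
E
python3 -c "
from h import *
tilt()"
```

```text
tcp [ 528.4 -169.    63.1] tilt 0.1 roll -0.0 top z at u=0 29.7 n 5367
plate/tongue max u [53.  78.4 80.5] lateral span [-15.7  15.7]
```

Emit:
step_arm --series '[0, 0, 0, 0, 1, 0, 0, 24, 0, 1, 0, 0, 24, 0, 1, -2, 30, 0, 0.142, 1, -2, 30, 0, 0.142, 1, -2, 30, 0, 0.142, 1, -2, 30, 0, 0.142, 1, -2, 30, 0, 0.142, 1, -2, 30, 0, 0.142, 1, -2, 30, 0, 0.142, 1, -2, 30, 0, 0.142, 1, -3, 29, 0, 0.14, 1, 0, 0, 0, 0, 1, 0, 0, 0, 0, 1]' --squeeze 15

```text
clock: 6.68
eef_pos: [509.7, 99.5, 111.5]
eef_rot: [3.142, 0.0, 1.643]
wrist_force: [-0.9, -0.2, -1.0]
finger_gap: 12.0
finger_force: 15.0
```

Run:
```python
from h import *
tilt(fn='w3'); p,d=manip.camera('top'); cv2.imwrite('pics/top3.png',p[150:330,120:360]); 
p=cv2.imread('pics/w3.png'); C=cloud('wrist',manip.camera('wrist')[1])
# case walls seen by wrist: left outer side wall in case frame
a=.0745; e=np.array([np.cos(a),np.sin(a)]); n=np.array([-e[1],e[0]]); q=C[...,:2]-[514.2,26.1]; u=q@e; v=q@n; z=C[...,2]
m=(z>38.5)&(z<44)&(u>40)&(u<90)&(abs(v)<60); print('lip',m.sum(),cv2.minAreaRect(np.c_[u[m],v[m]].astype(np.float32)))
m=(z>33)&(z<44)&(abs(u)<95)&(abs(v)<60); print('walls',m.sum(),cv2.minAreaRect(np.c_[u[m],v[m]].astype(np.float32)))
```

```text
tcp [509.7  99.5 111.5] tilt 0.2 roll 0.1 top z at u=0 78.0 n 5408
plate/tongue max u [52.9 78.6 80.7] lateral span [-15.7  15.7]
lip 414 ((64.78648376464844, 45.57419967651367), (25.873516082763672, 8.411170959472656), 1.7994683980941772)
walls 1543 ((7.385108947753906, 0.8504981994628906), (141.14373779296875, 97.81343078613281), 0.22509123384952545)
```

View pics/w3.png

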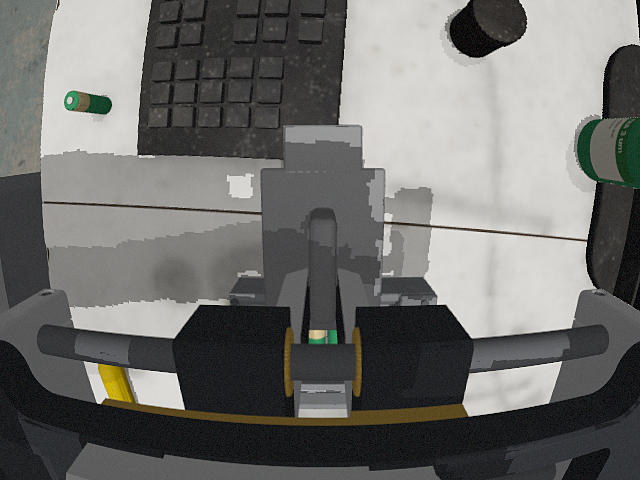

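Run:
```python
from h import *
C=np.load('top0c.npy'); print(C[260,158],C[256,155],C[300,155],C[300,165],C[252,162])
Q=C.reshape(-1,3); m=(Q[:,1]>110)&(Q[:,1]<210)&(Q[:,0]>470)&(Q[:,0]<560)&(Q[:,2]>6); print(m.sum())
```

```text
[501.41779857 164.04766136  23.18526057] [508.72207943 168.58371342  26.95605618] [426.90213226 169.75705516  17.84457973] [426.30550588 156.02934353   1.71021895] [517.73605501 162.95255815   3.93215004]
683
```

Run:
```python
from h import *
C=np.load('top0c.npy'); Q=C.reshape(-1,3)
for y0 in range(-60,240,20):
    m=(Q[:,1]>y0)&(Q[:,1]<y0+20)&(Q[:,0]>480)&(Q[:,0]<800)
    lo=m&(Q[:,2]>6)&(Q[:,2]<80)&(Q[:,0]>600); hi=m&(Q[:,2]>90); 
    print(y0,'low>6 min x',Q[lo,0].min().round() if lo.any() else '-', 'hi(z>90) min x',Q[hi,0].min().round() if hi.any() else '-')
m=(Q[:,1]>110)&(Q[:,1]<210)&(Q[:,0]>470)&(Q[:,0]<620)&(Q[:,2]>6); print('kbd max x',np.percentile(Q[m,0],[90,99,100]))
```

```text
-60 low>6 min x 611.0 hi(z>90) min x 753.0
-40 low>6 min x 678.0 hi(z>90) min x 753.0
-20 low>6 min x 626.0 hi(z>90) min x 753.0
0 low>6 min x 611.0 hi(z>90) min x 753.0
20 low>6 min x 605.0 hi(z>90) min x 753.0
40 low>6 min x 606.0 hi(z>90) min x 753.0
60 low>6 min x 602.0 hi(z>90) min x 753.0
80 low>6 min x 623.0 hi(z>90) min x 753.0
100 low>6 min x 647.0 hi(z>90) min x 753.0
120 low>6 min x 641.0 hi(z>90) min x 753.0
140 low>6 min x 622.0 hi(z>90) min x 753.0
160 low>6 min x 608.0 hi(z>90) min x 725.0
180 low>6 min x 642.0 hi(z>90) min x 715.0
200 low>6 min x 603.0 hi(z>90) min x 714.0
220 low>6 min x 624.0 hi(z>90) min x 731.0
kbd max x [510.64664963 569.63813581 608.42703734]
```

Emit:
step_arm --series '[16, 1.5, 0, 0, 1, 16, 1.5, 0, 0, 1, 16, 1.5, 0, 0, 1, 16, 1.5, 0, 0, 1, 0, 0, -15, 0, 1, 0, 0, -14, 0, 1, 0, 0, 0, 0, 1]' --squeeze 15

```text
clock: 7.7
eef_pos: [572.6, 105.7, 80.9]
eef_rot: [-3.139, 0.0, 1.645]
wrist_force: [-0.0, 1.0, -0.1]
finger_gap: 12.1
finger_force: 15.0
```

Emit:
step_arm --series '[0, 0, 0, 0, 1, 0, 0, -1.5, 0, 1, 0, 0.5, -1.5, 0, 1, -0.1, 1.5, -2, 0, 1, -0.1, 1.5, -2, 0, 1, -0.1, 2, -2, 0, 1, -0.1, 2, -2, 0, 1, -0.1, 2, -2, 0, 1, 0, 0, 0, 0, 1]' --squeeze 3

```text
clock: 8.82
eef_pos: [573.1, 115.6, 69.3]
eef_rot: [-3.141, -0.0, 1.645]
wrist_force: [-0.0, -0.7, -0.8]
finger_gap: 11.9
finger_force: 3.0
```

```bash
python3 -c "
from h import *
tilt(fn='w4')"
```

```text
tcp [573.1 115.6  69.3] tilt 17.8 roll 0.0 top z at u=0 34.9 n 4492
plate/tongue max u [ 51.7 104.5 108.6] lateral span [-15.7  15.8]
```

Emit:
step_arm --series '[0, 1, -1.5, 0, 1, 0, 0, 0, 0, 1]' --squeeze 3

```text
clock: 9.12
eef_pos: [573.1, 116.5, 67.9]
eef_rot: [3.142, -0.0, 1.645]
wrist_force: [0.2, -0.3, 0.2]
finger_gap: 11.9
finger_force: 3.0
```

Emit:
step_arm --series '[0, 0, 0, 0, 1, 0, 0, 0, 0, 1, 0, 0, 10, 0, 1, 0, 0, 25, 0, 1, 0, 0, 30, 0, 1, 0, 0, 0, 0, 1]' --squeeze 25

```text
clock: 9.88
eef_pos: [574.2, 116.6, 135.6]
eef_rot: [3.137, -0.0, 1.645]
wrist_force: [0.0, 0.1, -1.1]
finger_gap: 11.7
finger_force: 25.0
```

```bash
python3 -c "
from h import *
tilt(fn='w5')"
```

```text
tcp [574.2 116.6 135.6] tilt 19.6 roll -0.0 top z at u=0 99.1 n 4350
plate/tongue max u [44.4 66.5 68.8] lateral span [-15.7  15.8]
```

Emit:
step_arm --series '[-8, -9, 0, -0.157, 1, -8, -9, 0, -0.157, 1, -8, -9, 0, -0.157, 1, -8, -9, 0, -0.157, 1, -8, -9, 0, -0.157, 1, -8, -9, 0, -0.157, 1, -8, -9, 0, -0.157, 1, -8, -9, 0, -0.157, 1, -8, -9, 0, -0.157, 1, -9, -10, 0, -0.157, 1, 0, 0, -15, 0, 1, 0, 0, 0, 0, 1, 0, 0, 0, 0, 1]' --squeeze 25

```text
clock: 11.55
eef_pos: [492.2, 25.8, 117.5]
eef_rot: [-3.141, 0.001, 0.077]
wrist_force: [-0.2, -0.4, -0.6]
finger_gap: 11.9
finger_force: 25.0
```

Run:
```python
from h import *
U=tilt(fn='w6'); u,v,z=np.moveaxis(U,-1,0); print(manip.read_state()['eef_rot'])
m=(z>37)&(z<46)&(u>50)&(u<125)&(abs(v)<65); print('lip',m.sum(),cv2.minAreaRect(np.c_[u[m],v[m]].astype(np.float32)),np.median(z[m]))
cv2.imwrite('pics/w6c.png',cv2.resize(cv2.imread('pics/w6.png')[60:330,170:490],None,fx=2,fy=2))
```

```text
tcp [492.2  25.8 117.5] tilt 19.7 roll -0.1 top z at u=0 83.0 n 4351
plate/tongue max u [44.  66.  68.3] lateral span [-15.8  15.7]
[-3.14154492e+00  1.98454837e-04  7.67087639e-02]
lip 6517 ((75.31542205810547, -1.7070045471191406), (98.18032836914062, 49.82517623901367), 89.9278335571289) 41.26716809907069
```

View pics/w6c.png

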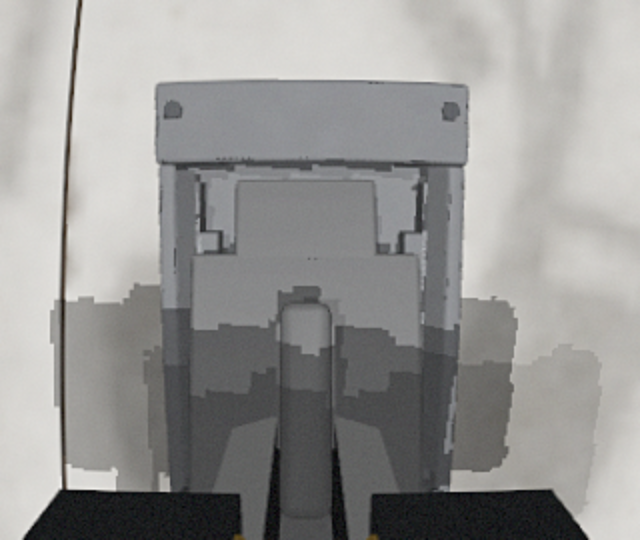

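Emit:
step_arm --series '[0, -1.2, -8, 0, 1, 0, 0, -8, 0, 1, 0, 0, -8, 0, 1, 0, 0, -7, 0, 1, 0, 0, 0, 0, 1, 0, 0, 0, 0, 1]' --squeeze 25

```text
clock: 12.35
eef_pos: [492.3, 24.3, 87.1]
eef_rot: [3.142, -0.0, 0.075]
wrist_force: [0.3, -0.3, -0.2]
finger_gap: 11.7
finger_force: 25.0
```

Run:
```python
from h import *
U=tilt(fn='w7'); u,v,z=np.moveaxis(U,-1,0)
m=(z>38)&(z<45)&(u>74.5-3)&(u<125)&(abs(v)<65); print('lip',m.sum(),cv2.minAreaRect(np.c_[u[m],v[m]].astype(np.float32)),np.median(z[m]))
```

```text
tcp [492.3  24.3  87.1] tilt 19.7 roll -0.0 top z at u=0 52.4 n 4357
plate/tongue max u [ 48.8 141.8 146. ] lateral span [-15.8  15.8]
lip 8354 ((87.21694946289062, -0.056728363037109375), (25.934988021850586, 98.35050964355469), 0.07746467739343643) 41.08793371824959
```

Emit:
step_arm --series '[4, 0.3, 0, 0, 1, 4, 0.3, 0, 0, 1, 4, 0.3, 0, 0, 1, 4, 0.3, 0, 0, 1, 4, 0.3, 0, 0, 1, 0, 0, 0, 0, 1, 0, 0, 0, 0, 1]' --squeeze 25

```text
clock: 13.28
eef_pos: [512.0, 25.8, 86.9]
eef_rot: [-3.142, 0.0, 0.075]
wrist_force: [0.1, 1.0, -0.6]
finger_gap: 11.7
finger_force: 25.0
```

Run:
```python
from h import *
U=tilt(fn='w8'); u,v,z=np.moveaxis(U,-1,0)
m=(z>38)&(z<45)&(u>51)&(u<125)&(abs(v)<65); print('lip',m.sum(),cv2.minAreaRect(np.c_[u[m],v[m]].astype(np.float32)),np.median(z[m]))
```

```text
tcp [512.   25.8  86.9] tilt 19.6 roll -0.1 top z at u=0 52.0 n 4036
plate/tongue max u [ 41.7 142.2 145.7] lateral span [-15.8  15.8]
lip 8470 ((67.3055648803711, -0.18148040771484375), (25.899795532226562, 98.38285064697266), 0.01476005557924509) 41.01438698908629
```

Emit:
step_arm --series '[0, 0, 0, 0, 1, 0, 0, 0, 0, 1, 0, 0, -3, 0, 1, 0, 0, -3, 0, 1, 0, 0, -3, 0, 1, -1.8, -0.1, -1.5, 0, 1, -1.8, -0.1, -1.5, 0, 1, -1.8, -0.2, -1.5, 0, 1, -1.8, -0.1, -1.5, 0, 1, 0, 0, 0, 0, 1]' --squeeze 4

```text
clock: 14.58
eef_pos: [504.7, 25.2, 71.8]
eef_rot: [-3.142, 0.0, 0.075]
wrist_force: [-0.0, -0.6, -0.1]
finger_gap: 12.3
finger_force: 4.0
```

```bash
python3 -c "
from h import *
U=tilt(fn='w9'); u,v,z=np.moveaxis(U,-1,0)
m=(z>38)&(z<45)&(u>51)&(u<125)&(abs(v)<65); print('lip',m.sum(),cv2.minAreaRect(np.c_[u[m],v[m]].astype(np.float32)),np.median(z[m]))
"
```

```text
tcp [504.7  25.2  71.8] tilt 10.7 roll -0.0 top z at u=0 38.2 n 4911
plate/tongue max u [41.7 59.6 61.2] lateral span [-15.9  15.9]
lip 9888 ((74.81640625, 0.027767181396484375), (26.15985679626465, 98.50955200195312), 0.031517576426267624) 41.00112760957778
```

Emit:
step_arm --series '[-1.6, -0.1, -1.8, 0, 1, -1.6, -0.1, -1.8, 0, 1, -1.6, -0.1, -1.8, 0, 1, -1.6, -0.2, -1.8, 0, 1, 0, 0, -0.7, 0, 1, 0, 0, 0, 0, 1]' --squeeze 4

```text
clock: 15.38
eef_pos: [498.4, 24.8, 64.0]
eef_rot: [-3.142, 0.0, 0.075]
wrist_force: [-0.6, -0.7, 0.3]
finger_gap: 11.9
finger_force: 4.0
```

```bash
python3 -c "
from h import *
U=tilt(fn='w10'); u,v,z=np.moveaxis(U,-1,0)
m=(z>38)&(z<45)&(u>51)&(u<125)&(abs(v)<65); print('lip',m.sum(),cv2.minAreaRect(np.c_[u[m],v[m]].astype(np.float32)),np.median(z[m]))
"
```

```text
tcp [498.4  24.8  64. ] tilt -0.0 roll -0.0 top z at u=0 31.0 n 5449
plate/tongue max u [46.4 65.6 67.6] lateral span [-15.7  15.7]
lip 10711 ((81.06101989746094, 0.10565948486328125), (26.147138595581055, 98.59904479980469), 0.007601801306009293) 40.969714317314896
```

Emit:
step_arm --series '[0, 0, 0, 0, 0.6, 0, 0, 0, 0, 0.6, 0, 0, 0, 0, 0.6, 0, 0, 10, 0, 0.6, 0, 0, 20, 0, 0.6, 0, 0, 40, 0, 0.6, -30, 0, 40, 0, 0.6, -40, 0, 20, 0, 0.6, -40, 0, 0, 0, 0.6, 0, 0, 0, 0, 0.6, 0, 0, 0, 0, 0.6]'

```text
clock: 16.8
eef_pos: [389.2, 24.7, 194.7]
eef_rot: [3.141, -0.001, 0.075]
wrist_force: [0.9, -0.2, -0.1]
finger_gap: 37.7
finger_force: 0.0
```

Run:
```python
from h import *
p,U=cover('wrist','w11',(514.5,26.7),.0745); u,v,z=np.moveaxis(U,-1,0)
m=(abs(v)>11)&(abs(v)<26)&(abs(u)<38)
A=U[m]; A=A[(A[:,2]>20)&(A[:,2]<40)]; c=np.linalg.lstsq(np.c_[A[:,:2],np.ones(len(A))],A[:,2],rcond=None)[0]; print(len(A),c,A[:,2].std())
cv2.imwrite('pics/f.png',p)
t,_=manip.camera('top'); cv2.imwrite('pics/top_f.png',t)
```

```text
3029 [-5.87505690e-04 -4.16131622e-04  3.06134108e+01] 0.748740905686868
```

View pics/f.png

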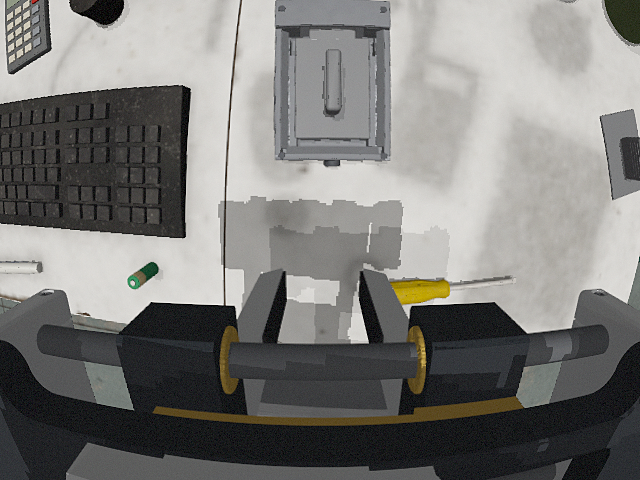

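The cover sits level in the case at (332, 85), with its top at about z 31 and the tongue under the lip. The gripper is clear and the blank panel is where it was.

```bash
python3 -c "
from cell import manip
print(manip.sign_off())"
```

```text
the job is handed in; nothing more can be done
None
```

The cover is seated level on the case with its tongue under the lip and the gripper clear, the plain panel was never touched, and the job is handed in at about 17 s of the 40 s allowed.

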